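# Clip the cabinet key onto the desk anchor

### The arm

A 7-joint arm with a two-finger parallel gripper is mounted at the origin on the work surface. World frame = base frame: x ahead of the robot, y to its left, z up, the work surface at z = 0. Lengths are in mm, angles in rad, forces in N, time in s.
With the tool pointing down it reaches from about 425 to 1025 mm from the base axis. Payload 9.4 kg.
Tool frame: the origin (TCP) lies at the very end of the fingers, on their centre line; the grasp point (between the pads) lies 19 mm behind it; z points along the fingers, y is the line along which they close (so a half turn about z gives the same grasp; the last joint's range is limited). The gripper opens to 93 mm and grips with 3 to 60 N. Pads are 15 mm wide; open, the fingers measure 128 mm over their backs; the gripper's body (75 mm by 188 mm) begins 65 mm behind the grasp point.
Start: joints at [-1.341, 0.599, -0.003, 1.599, 0.002, 0.943, -0.08], TCP at [218.962, 691.144, 218.618] pointing down, gripper open.
Joint ranges: [-2.57, 2.57], [-0.35, 1.97], [-1.29, 1.29], [0.11, 2.56], [-1.05, 4.19], [0.11, 1.86], [-2.63, 2.63]. Speed limits (rad/s): [2.22, 2.22, 3.01, 3.01, 3.14, 3.14, 3.14].

### API

Orientations are given as [roll, pitch, yaw] about the fixed x, y, z axes, in that order (R = Rz(yaw) Ry(pitch) Rx(roll)).
In Python, from station import bot gives the robot as it stands.
- The arm moves only by the tool jog_arm, never from a script. Its argument "moves" is one flat list of numbers, 7 for each row, row after row: the gripper's target within -1 to 1 (shut at 1, half-way at 0, fully open at -1), then the shift along the tool's x, y, z in cm, then the turn, a rotation vector about the tool's x, y, z in degrees. In form: [jaw, x, y, z, ax, ay, az, jaw, x, y, z, ax, ay, az, ...]. A call has exactly 8 rows; each row shifts and turns the commanded pose from where the row before left it, along the tool's axes as they then stand; what a row does not reach is not made up. A row lasts 1/12 s, in which the tool goes at most 41.7 mm and 7.16 degrees, less where a joint would pass 70% of its speed; a pose out of reach is approached as far as the arm can. A call is refused whole if a number of a shift passes 4.17 or a number of a turn 7.16, either way. A call with a gripper value outside its range is refused whole. The fingers move at their own pace and stop on an object; "newtons" is the grip in N (left out, the last holds). Time passes only in rows, so rows that do not move let the fingers close, or fill a call up. It gives the time, the measured TCP pose, the force, the opening and the grip force at its end, in the units of the state.
- bot.read_state(): the state, without advancing time (a new reading comes with each control period).
- bot.camera(name): name is "side" or "top"; returns a dict with "pixels" (384x512x3 uint8, blue, green, red), "depth" (384x512 float32, mm along the optical axis (not along the pixel's ray), 0 where there is no reading), "fx", "fy", "cx", "cy" (pixels), "rvec" (rotation vector, rad) and "tvec" (3), from world to camera coordinates, as OpenCV has them. Camera axes: x right, y down, z forward; pixel columns grow to the right and rows downward; lengths in mm; the calibration is good to about 2 mm. A picture is of the moment at which its call begins.
- bot.hand_in(): hands the job in; it is judged then, once.
The state is a dict: "clock": time; "joint_pos": joint angles; "joint_velocities": joint speeds; "joint_torque": joint torques, N m; "ee_pos": TCP position; "tool_rot": TCP orientation; "ft_force": force on the tool from outside, world axes, zero at the start; "wrist_torque": the same for the moment, N m; "finger_gap": opening from 0.0 (shut) to 1.0 (fully open); "gripper_force": force on a finger pad.
Only numpy, scipy, OpenCV 4.12 (cv2) and the standard library are available. Lean on these libraries where they do the work, as an engineer would, in place of code of your own. Each camera call takes 0.05 s, during which the arm holds its last target. There are 200 camera calls.

### The job

Pick up the snap hook that carries the key (not the one with the round tag) and clip it onto the steel eye of the desk anchor: press its sprung gate against the eye's upright bar until the bar is inside the hook and the gate has sprung shut behind it. Then let go of it so that it rests there; leave the snap hook with the round tag where it lies.

Things in the scene. Friction and masses are not known exactly. Their poses are not given: they have to be found in the camera images.
- key_clip: steel snap hook lying flat, brass key at its rear (to x -81 mm), 0.14 kg. Origin: underside, mid-handle; x to the mouth, y left, z up. Black handle 50 long (x -25..25), 18 wide, 18 high. Ahead of it a loop of 10 mm bar (z 0..10), free inside x 35..86, y -18..18; front closed by a sprung gate, nose at the +y corner reaching in to y 12, forward to x 103. It may lie left or right
- key_clip_gate (a joint): gate of that hook: dark 8 mm bar 38 long, hinged at hook x 90, y -23. rad: 0 shut, 1.35 fully in (towards the handle); opens inward only, springs shut, 1 to 3 N at its end. A bar entering at hook y -5..8 (best 2) passes the gate's end, which shuts behind it, when 40 to 45 mm past it (bar at x 45..50; the loop's back stops it at x 38)
- anchor: fixed grey block 44x40x60 mm high; at its -y side (robot's right) a closed eye of 7 mm steel bar. Origin: on the desk under the eye's upright bar (straight from z 14 to 46). Its arms (z 6, 54) run along +y to the block at y 45; opening y 4..45, z 10..50, clear through along x. Hook goes on along +x (away from robot), flat, at mid-height, nose side through the opening, hinge side outside
- tag_clip: bystander, not to be moved: the same snap hook, same frame and sizes, but with a round flat brass tag 44 mm across at the rear of its handle (to x -67 mm) instead of a key. Lies on the other side of the desk
Mind the look-alikes: they are no part of the job. Several things have the shape of the anchor; the one meant has the colours described above.

How it is judged:
By the outcome, as a careful person would: the job done as asked, in the order asked, and still so for the second after the job is handed in, with the robot touching nothing.
It also fails if it takes over 38 s, if anything falls off the work surface, if the arm or the gripper's body presses on something with over 40 N, if the wrist force passes 120 N, or if a joint passes its speed limit or range.

## Working session

There is one attempt and no reset: what is moved stays moved. The work goes in short steps, Python scripts to look and compute and a tool call to move; the robot and the scene stay as the last step left them, time stands still between calls to the robot, and variables do not carry over. Pictures are saved under pics/ and viewed, at most 12 in all, crops included, and the job is handed in when it is done.

Besides the shell and the picture viewer there is one more tool, called after "Call:" as name(argument=value, ...) on one line, values as JSON. jog_arm: Moves the arm, as the interface text tells. Its arguments: {"type":"object","properties":{"moves":{"type":"array","items":{"type":"number"}},"newtons":{"type":"number"}},"required":["moves"]}

```bash
mkdir -p pics; cat > h.py <<'E'
import numpy as np, cv2
from station import bot
def cam(n):
    c=bot.camera(n); R=cv2.Rodrigues(np.array(c["rvec"],float))[0]; t=np.array(c["tvec"],float).ravel()
    return c,R,t
def ray(c,R,t,u,v,z):
    d=R.T@np.array([(u-c["cx"])/c["fx"],(v-c["cy"])/c["fy"],1]); o=-R.T@t
    return o+d*(z-o[2])/d[2]
def cloud(c,R,t):
    v,u=np.mgrid[:384,:512]; Z=c["depth"].astype(float)
    P=np.stack([(u-c["cx"])/c["fx"]*Z,(v-c["cy"])/c["fy"]*Z,Z],-1)
    return (P-t)@R
def proj(c,R,t,p):
    q=R@np.array(p,float)+t; return c["cx"]+c["fx"]*q[0]/q[2], c["cy"]+c["fy"]*q[1]/q[2]
E
python3 - <<'E'
from h import *
for n in("top","side"):
    c,R,t=cam(n); cv2.imwrite(f"pics/{n}0.png",c["pixels"]); print(n,-R.T@t,R[2],c["fx"])
s=bot.read_state(); print(s["clock"],s["ee_pos"],s["tool_rot"],s["finger_gap"])
E
```

```text
top [ 458.46556636   17.6445636  1232.48080852] [ 0.09766294 -0.00322719 -0.99521432] 488.9277626297612
side [497.7082457  586.87482559 500.67001415] [ 0.09155089 -0.78291313 -0.615358  ] 353.88403636514755
0.1 [218.8799641  690.74344463 217.85141895] [-3.14024671e+00  1.51612501e-04  2.83484155e+00] 1.0009858927269175
```

View pics/top0.png

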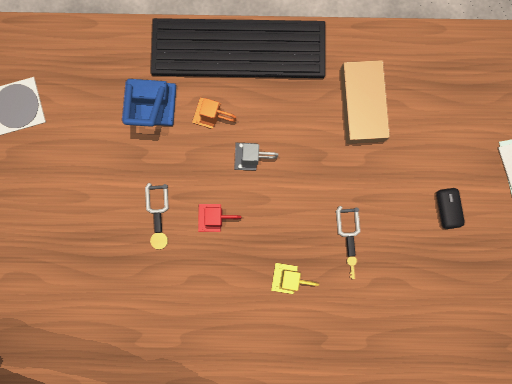

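View pics/side0.png

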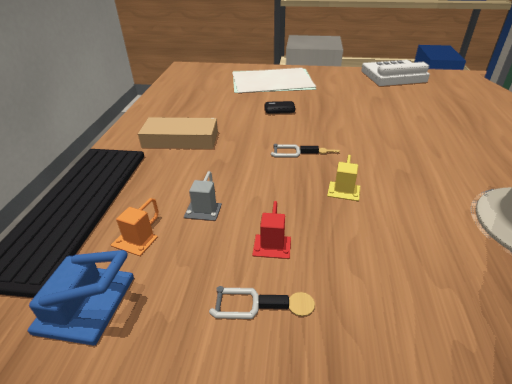

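The top view shows hooks at (350,235), with a key at (352,270), and at (158,215), with a round tag at (158,241). The anchor shapes are grey (250,155), orange (208,112), red (213,217), yellow (290,281) and blue (150,100). I choose the keyed hook at (350,235) and the grey anchor at (250,155), and check both in a crop.

```bash
python3 - <<'E'
from h import *
c,R,t=cam("top"); I=c["pixels"]
crop=I[130:290,225:385]; cv2.imwrite("pics/crop1.png",cv2.resize(crop,(640,640),interpolation=cv2.INTER_CUBIC)[:600])
P=cloud(c,R,t)
hsv=cv2.cvtColor(I,cv2.COLOR_BGR2HSV)
g=I.max(2)
# handle
m=np.zeros_like(g);m[225:265,335:370]=(g[225:265,335:370]<45)
n,l,st,ce=cv2.connectedComponentsWithStats(m); k=1+np.argmax(st[1:,4]); 
pts=np.argwhere(l==k)[:,::-1].astype(float)
W=np.array([ray(c,R,t,u,v,18) for u,v in pts])
r=cv2.minAreaRect(W[:,:2].astype(np.float32)); print("handle",st[k],r, "z",np.median(P[l==k][:,2]))
mu=W.mean(0);w,V=np.linalg.eigh(np.cov(W[:,:2].T));print(mu,V[:,1])
# loop + nose: grey bright
m=np.zeros_like(g);s=hsv[...,1]<60
m[200:240,330:370]=(s&(g>90))[200:240,330:370]
pts=np.argwhere(m)[:,::-1]; W2=np.array([ray(c,R,t,u,v,8) for u,v in pts]); print("loop",cv2.minAreaRect(W2[:,:2].astype(np.float32)),len(W2))
# key
m=np.zeros_like(g);k2=(hsv[...,0]>18)&(hsv[...,0]<35)&(hsv[...,1]>120)&(g>140); m[255:285,335:370]=k2[255:285,335:370]
pts=np.argwhere(m)[:,::-1]; W3=np.array([ray(c,R,t,u,v,4) for u,v in pts]); print("key",W3.mean(0),W3.min(0),W3.max(0))
# anchor
reg=P[140:172,230:282];
m=np.zeros_like(g); m[140:172,230:282]=(reg[...,2]>40)&(hsv[140:172,230:282,1]<80)
pts=np.argwhere(m)[:,::-1]
W4=np.array([P[v,u] for u,v in pts]); 
b=W4[W4[:,2]>57]; print("block",cv2.minAreaRect(b[:,:2].astype(np.float32)),np.median(b[:,2]))
for v in range(146,166): print(v," ".join(f"{int(x):3d}" for x in g[v,258:282]), "|", " ".join(f"{int(x):3d}" for x in P[v,258:282,2]))
E
```

```text
handle [347 238   2  18  18] ((469.1955871582031, -229.39971923828125), (41.92463684082031, 2.246410846710205), 4.89697265625) z 17.32844138145549
[ 469.2080251  -229.57389277   18.        ] [-0.99724841 -0.07413235]
loop ((530.9308471679688, -232.44992065429688), (81.06941986083984, 55.864784240722656), 2.7265608310699463) 281
key [ 419.54445515 -242.96992941    4.        ] [ 391.39169303 -253.77893598    4.        ] [ 443.37533738 -231.23304192    4.        ]
block ((591.3233032226562, 23.88506317138672), (81.6119155883789, 253.1796875), 74.82266235351562) 60.572598357294666
146 162 179 186 187 186 185 185 185 185 185 184 185 184 185 186 185 184 184 182 182 183 181 181 181 |  58 1232   4   0   0  -2   0   0  -3   0   2  -1   3  -4   2   2  -2   1   1   3  -1  -3  -1   2
147 162 182 193 191 190 190 190 189 191 190 191 189 190 189 191 190 189 191 191 190 190 189 190 190 |  57   0   1  -3  -1   0   2   2   0  -2  -2  -1   0  -4  -2   2   0   0   1   1   3   0  -3   0
148 158 185 197 197 195 196 195 196 195 194 195 193 193 192 194 192 192 192 190 190 190 189 190 189 |  57  -4   0   2  
[... 2746 characters left out ...]
 197 198 |   1   2   1   3   0   4   2   5   0  -2   1  -1   1  -5   1   0   2   0  -2  -1   3  -3  -1   0
163 152 169 169 187 193 193 193 193 193 192 194 197 196 195 193 193 192 196 194 197 196 193 194 196 |   1   2  -1  -1   0  -5   1   0   1  -3  -2   0   3  -2   0  -3   0   3   0   2   0   4  -1   0
164 156 172 171 187 193 193 193 193 193 194 193 192 193 192 190 190 191 189 190 190 190 190 188 189 |   0   3   2   3   0   0   0   2   1   3   0   0  -1   0  -1   0   0   2  -1  -2  -4   1   0   2
165 196 195 194 194 195 195 195 193 194 194 193 192 192 192 190 190 191 189 190 189 190 189 188 188 |  -2  -1   0   2  -1   1  -3   1   1   4   2   0   0   0   4  -4  -4  -4   3  -1   3  -1   2   3
```

View pics/crop1.png

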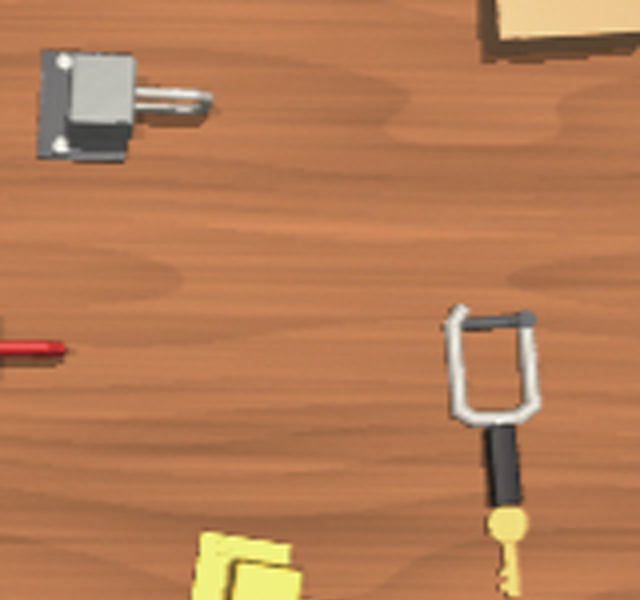

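The crop shows the keyed hook with its nose at top left (458,312), hinge at (527,318) and handle from (500,427) to (508,502). The grey anchor's eye runs from (135,98) to (210,100). Both choices hold up.

```bash
python3 - <<'E'
from h import *
c,R,t=cam("top"); I=c["pixels"].astype(int); g=I.max(2)
P=cloud(c,R,t)
f=lambda u,v,z:ray(c,R,t,u,v,z)
# handle: fairly dark
m=np.zeros((384,512),np.uint8);m[230:262,340:362]=(g[230:262,340:362]<85)
n,l,st,ce=cv2.connectedComponentsWithStats(m);k=1+np.argmax(st[1:,4]);print("handle",st[k],"z",np.percentile(P[l==k][:,2],[10,50,90]))
W=np.array([f(u,v,16) for v,u in np.argwhere(l==k)])[:,:2]
r=cv2.minAreaRect(W.astype(np.float32));print(r)
w,V=np.linalg.eigh(np.cov(W.T));print(W.mean(0),np.degrees(np.arctan(V[1,1]/V[0,1])))
# loop
m[:]=0;s=(I.max(2)-I.min(2)<45)&(g>110);m[200:240,330:370]=s[200:240,330:370]
W2=np.array([f(u,v,8) for v,u in np.argwhere(m)])[:,:2]
print("loop mean x rng",W2.min(0),W2.max(0))
for x0 in range(500,560,10):
    q=W2[abs(W2[:,0]-x0)<3.5][:,1]; 
    h=q.mean(); print(x0,q[q>h].mean(),q[q<=h].mean(),len(q))
# anchor
b=(P[...,2]>55)&(P[...,2]<66); 
m[:]=0; m[138:165,235:259]=b[138:165,235:259]&(I.max(2)-I.min(2)<45)[138:165,235:259]
W3=np.array([f(u,v,60) for v,u in np.argwhere(m)])[:,:2]
print("block",cv2.minAreaRect(W3.astype(np.float32)),W3.mean(0),len(W3))
m[:]=0; m[149:157,259:282]=((P[...,2]>44)&(P[...,2]<70))[149:157,259:282]
W4=np.array([f(u,v,55) for v,u in np.argwhere(m)])[:,:2]
vx,vy,a,b2=cv2.fitLine(W4.astype(np.float32),cv2.DIST_L2,0,.01,.01).ravel();print("arm",vx,vy,a,b2,"yrange",W4[:,1].min(),W4[:,1].max())
# side view
c,R,t=cam("side");I=c["pixels"];P=cloud(c,R,t)
hsv=cv2.cvtColor(I,cv2.COLOR_BGR2HSV)
cv2.imwrite("pics/s1.png",cv2.resize(I[130:250,150:350],(800,480),interpolation=cv2.INTER_CUBIC))
for p in [(469,-233,18),(560,-225,10)]: print(proj(c,R,t,p))
E
```

```text
handle [350 236   5  20  75] z [15.29893763 18.58088027 21.54071818]
((471.90887451171875, -241.79380798339844), (47.34246826171875, 9.032083511352539), 3.749582290649414)
[ 471.38526987 -241.77046698] 3.4625748936630267
loop mean x rng [ 495.29015359 -261.01256663] [ 570.56457629 -203.43932282]
500 -220.99048501639143 -243.4317927064983 53
510 -211.3199828016311 -256.7081972120908 23
520 -210.3594974011923 -256.51440248695343 20
530 -209.64557257786223 -255.17972414651214 23
540 -208.93246954877426 -254.9113347601361 22
550 -207.5540816322975 -253.72960774312216 20
block ((694.627197265625, 14.897729873657227), (44.483177185058594, 38.964508056640625), 0.6964385509490967) [694.20230158  14.92338463] 287
arm 0.028968647 0.9995803 693.39496 -29.152004 yrange -51.18971580353883 -7.121776676186986
(np.float64(310.0345318258748), np.float64(147.08157023456306))
(np.float64(275.4520544948212), np.float64(149.5101194428014))
```

View pics/s1.png

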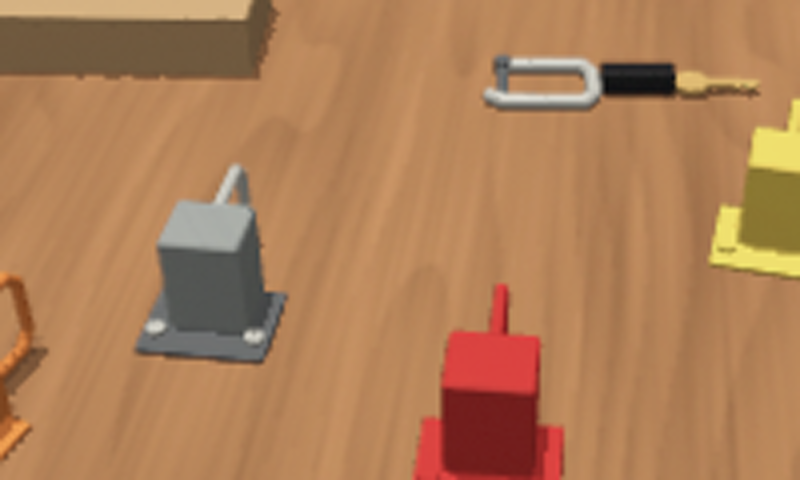

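Hook origin is about (470.5,-237), yaw 4.9° (loop midline and handle agree). Anchor origin is about (693,-49), yaw -1.5° (block face plus eye end agree). Moving now: turn, then go around the base.

Call:
jog_arm(moves=[-1, 0, 0, 0, 0, 0, -5.6, -1, 0, 0, 0, 0, 0, -5.6, -1, 0, 0, 0, 0, 0, -5.6, -1, 0, 0, 0, 0, 0, -5.6, -1, -2.06, -3.44, 0, 0, 0, 0, -1, -2.06, -3.44, 0, 0, 0, 0, -1, -2.06, -3.44, 0, 0, 0, 0, -1, -2.06, -3.44, 0, 0, 0, 0], newtons=40)

```text
clock: 0.92
ee_pos: [313.4, 559.4, 218.4]
tool_rot: [-3.141, 0.0, -3.057]
ft_force: [0.6, 0.8, -0.1]
finger_gap: 1.002
gripper_force: 0.0
```

Call:
jog_arm(moves=[-1, -2.06, -3.44, 0, 0, 0, 0, -1, -2.06, -3.44, 0, 0, 0, 0, -1, -2.06, -3.44, 0, 0, 0, 0, -1, -2.06, -3.44, 0, 0, 0, 0, -1, -2.06, -3.44, 0, 0, 0, 0, -1, -2.06, -3.44, 0, 0, 0, 0, -1, -2.06, -3.44, 0, 0, 0, 0, -1, -2.06, -3.44, 0, 0, 0, 0])

```text
clock: 1.58
ee_pos: [500.9, 298.8, 218.8]
tool_rot: [3.141, 0.0, -3.057]
ft_force: [0.7, 0.5, 0.0]
finger_gap: 1.0
gripper_force: 0.0
```

Call:
jog_arm(moves=[-1, 0.54, -3.8, 0, 0, 0, 0, -1, 0.54, -3.8, 0, 0, 0, 0, -1, 0.54, -3.8, 0, 0, 0, 0, -1, 0.54, -3.8, 0, 0, 0, 0, -1, 0.54, -3.8, 0, 0, 0, 0, -1, 0.54, -3.8, 0, 0, 0, 0, -1, 0.54, -3.8, 0, 0, 0, 0, -1, 0.54, -3.8, 0, 0, 0, 0])

```text
clock: 2.25
ee_pos: [482.1, -7.7, 218.9]
tool_rot: [-3.142, 0.001, -3.057]
ft_force: [0.7, -0.2, -0.3]
finger_gap: 1.001
gripper_force: 0.0
```

```bash
cat > d.py <<'E'
# python3 d.py x y z yaw : shift (cm, in target tool axes) and turn about tool z still to go
import sys; from h import *
s=bot.read_state(); p=np.array(s["ee_pos"]); r=np.array(s["tool_rot"]); print("t",s["clock"],"p",p.round(1),"rpy",np.degrees(r).round(2),"F",np.array(s["ft_force"]).round(1),"gap",s["finger_gap"],s["gripper_force"])
x,y,z,yaw=map(float,sys.argv[1:5]); d=np.array([x,y,z])-p; a=np.radians(yaw)
print("cm",np.round([(np.cos(a)*d[0]+np.sin(a)*d[1])/10,(np.sin(a)*d[0]-np.cos(a)*d[1])/10,-d[2]/10],2),"turn z",((-(yaw-np.degrees(r[2]))+180)%360-180).round(2))
E
python3 d.py 470 -237 100 184.9
```

```text
t 2.25 p [482.1  -7.7 218.9] rpy [-1.8000e+02  3.0000e-02 -1.7517e+02] F [ 0.7 -0.2 -0.3] gap 1.0005202313365604 0.0
cm [  3.17 -22.74  11.89] turn z -0.07
```

Call:
jog_arm(moves=[-1, 0.53, -3.79, 0.8, 0, 0, 0, -1, 0.53, -3.79, 0.8, 0, 0, 0, -1, 0.53, -3.79, 0.8, 0, 0, 0, -1, 0.53, -3.79, 0.8, 0, 0, 0, -1, 0.53, -3.79, 0.8, 0, 0, 0, -1, 0.53, -3.79, 0.8, 0, 0, 0, -1, 0, 0, 4, 0, 0, 0, -1, 0, 0, 4, 0, 0, 0])

```text
clock: 2.92
ee_pos: [470.7, -239.1, 91.0]
tool_rot: [-3.138, 0.005, -3.063]
ft_force: [1.5, 0.8, -0.5]
finger_gap: 0.999
gripper_force: 0.0
```

```bash
python3 d.py 470 -237 4 184.9; python3 - <<'E'
from h import *
c,R,t=cam("side");I=c["pixels"]
cv2.imwrite("pics/s2.png",cv2.resize(I[60:180,220:400],(800,533),interpolation=cv2.INTER_CUBIC))
E
```

```text
t 2.9167 p [ 470.7 -239.1   91. ] rpy [-179.82    0.27 -175.49] F [ 1.5  0.8 -0.5] gap 0.9985642077768647 0.0
cm [0.05 0.21 8.7 ] turn z -0.39
```

View pics/s2.png

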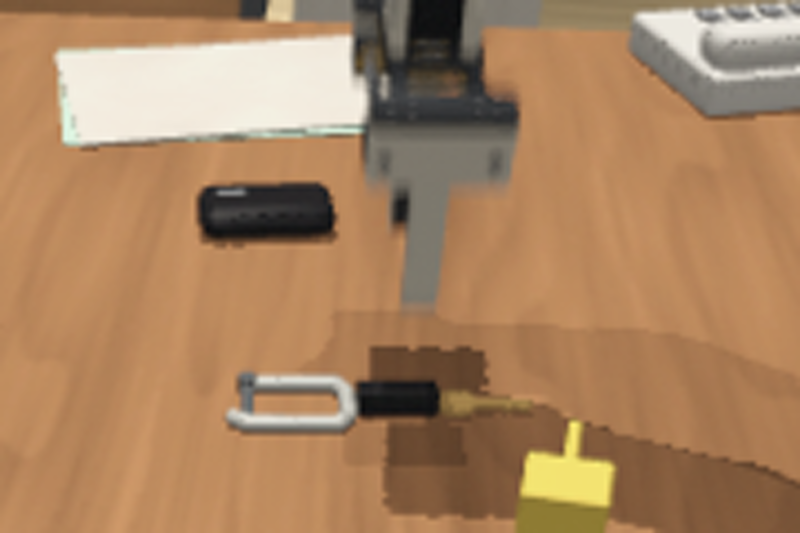

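The side crop shows the near finger tip at (420,305), above the handle centre at (397,398). Descend.

```bash
python3 - <<'E'
from h import *
c,R,t=cam("side")
print(ray(c,R,t,309.3,149.6,11), ray(c,R,t,300.3,149,11),ray(c,R,t,318.5,149.6,11))
E
python3 d.py 470 -237 5 184.9
```

```text
[ 470.42135095 -231.65310716   11.        ] [ 494.26095088 -232.40240082   11.        ] [ 446.16199632 -234.03141539   11.        ]
t 3.0167 p [ 466.9 -234.6   86. ] rpy [ 179.77   -0.46 -175.24] F [-0.8  0.6  0.9] gap 1.0010816205660995 0.0
cm [-0.28 -0.26  8.1 ] turn z -0.14
```

Call:
jog_arm(moves=[-1, 0, 0, 2.5, 0, 0, 0, -1, 0, 0, 2.5, 0, 0, 0, -1, 0, 0, 1.5, 0, 0, 0, -1, 0, 0, 1, 0, 0, 0, -1, 0, 0, 0.5, 0, 0, 0, -1, 0, 0, 0, 0, 0, 0, -1, 0, 0, 0, 0, 0, 0, -1, 0, 0, 0, 0, 0, 0])

```text
clock: 3.68
ee_pos: [470.6, -235.4, 11.9]
tool_rot: [-3.141, 0.001, -3.057]
ft_force: [-0.7, 0.5, -0.3]
finger_gap: 1.002
gripper_force: 0.0
```

```bash
python3 d.py 470 -235.5 4 184.9
```

```text
t 3.6833 p [ 470.6 -235.4   11.9] rpy [-1.7996e+02  8.0000e-02 -1.7517e+02] F [-0.7  0.5 -0.3] gap 1.002210356005614 0.0
cm [ 0.06 -0.    0.79] turn z -0.07
```

Down 8 mm more and close.

Call:
jog_arm(moves=[-1, 0, 0, 0.5, 0, 0, 0, -1, 0, 0, 0.35, 0, 0, 0, 0.3, 0, 0, 0, 0, 0, 0, 1, 0, 0, 0, 0, 0, 0, 1, 0, 0, 0, 0, 0, 0, 1, 0, 0, 0, 0, 0, 0, 1, 0, 0, 0, 0, 0, 0, 1, 0, 0, 0, 0, 0, 0], newtons=40)

```text
clock: 4.35
ee_pos: [470.0, -235.3, 2.2]
tool_rot: [-3.142, 0.0, -3.057]
ft_force: [1.0, -0.3, -0.1]
finger_gap: 0.619
gripper_force: 0.0
```

Call:
jog_arm(moves=[1, 0, 0, 0, 0, 0, 0, 1, 0, 0, 0, 0, 0, 0, 1, 0, 0, 0, 0, 0, 0, 1, 0, 0, -0.5, 0, 0, 0, 1, 0, 0, -0.5, 0, 0, 0, 1, 0, 0, -0.5, 0, 0, 0, 1, 0, 0, -0.5, 0, 0, 0, 1, 0, 0, -0.5, 0, 0, 0])

```text
clock: 5.02
ee_pos: [470.0, -235.2, 27.9]
tool_rot: [-3.141, 0.0, -3.057]
ft_force: [0.4, -0.4, -0.7]
finger_gap: 0.071
gripper_force: 0.0
```

```bash
python3 d.py 568 -51 28.5 178.5
```

```text
t 5.0167 p [ 470.  -235.2   27.9] rpy [-1.7999e+02  2.0000e-02 -1.7517e+02] F [ 0.4 -0.4 -0.7] gap 0.07125963286893741 0.0
cm [-9.32 18.67 -0.06] turn z 6.33
```

The fingers close slowly (about 0.75/s), so I lifted too early. Reopen partly, go down again and wait for the grip.

Call:
jog_arm(moves=[-0.2, 0, 0, 0, 0, 0, 0, -0.2, 0, 0, 0, 0, 0, 0, -0.2, 0, 0, 0, 0, 0, 0, -0.2, 0, 0, 0, 0, 0, 0, -0.2, 0, 0, 0, 0, 0, 0, -0.2, 0, 0, 0, 0, 0, 0, -0.2, 0, 0, 0, 0, 0, 0, -0.2, 0, 0, 0, 0, 0, 0])

```text
clock: 5.68
ee_pos: [469.9, -235.2, 27.0]
tool_rot: [3.141, -0.0, -3.057]
ft_force: [0.4, 0.5, 0.2]
finger_gap: 0.578
gripper_force: 0.0
```

```bash
python3 d.py 470 -235.5 3 184.9;  python3 - <<'E'
from h import *
c,R,t=cam("side");I=c["pixels"]
cv2.imwrite("pics/s3.png",cv2.resize(I[60:180,220:400],(800,533),interpolation=cv2.INTER_CUBIC))
E
```

```text
t 5.6833 p [ 469.9 -235.2   27. ] rpy [ 1.7999e+02 -1.0000e-02 -1.7518e+02] F [0.4 0.5 0.2] gap 0.578019349219558 0.0
cm [-0.01 -0.03  2.4 ] turn z -0.08
```

View pics/s3.png

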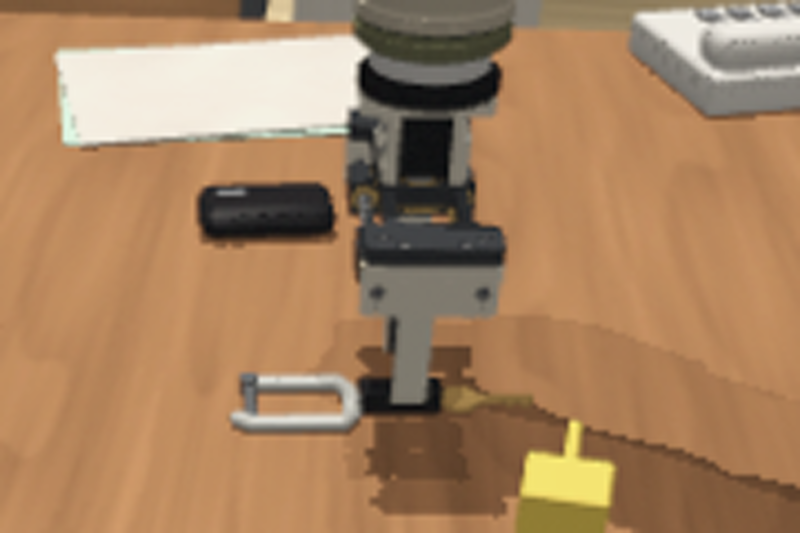

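The hook lies essentially where it was, with its handle between (360,395) and (440,395) and the fingers over it. Down and grip.

Call:
jog_arm(moves=[-0.2, 0, 0, 1, 0, 0, 0, -0.2, 0, 0, 1, 0, 0, 0, -0.2, 0, 0, 0.4, 0, 0, 0, 1, 0, 0, 0, 0, 0, 0, 1, 0, 0, 0, 0, 0, 0, 1, 0, 0, 0, 0, 0, 0, 1, 0, 0, 0, 0, 0, 0, 1, 0, 0, 0, 0, 0, 0], newtons=40)

```text
clock: 6.4
ee_pos: [470.1, -235.4, 3.4]
tool_rot: [-3.141, 0.0, -3.058]
ft_force: [0.2, -1.1, 0.3]
finger_gap: 0.293
gripper_force: 0.2
```

Call:
jog_arm(moves=[1, 0, 0, 0, 0, 0, 0, 1, 0, 0, 0, 0, 0, 0, 1, 0, 0, 0, 0, 0, 0, 1, 0, 0, 0, 0, 0, 0, 1, 0, 0, 0, 0, 0, 0, 1, 0, 0, 0, 0, 0, 0, 1, 0, 0, 0, 0, 0, 0, 1, 0, 0, 0, 0, 0, 0])

```text
clock: 7.07
ee_pos: [470.1, -235.4, 3.4]
tool_rot: [-3.141, 0.0, -3.057]
ft_force: [-0.3, 0.5, 5.3]
finger_gap: 0.189
gripper_force: 39.8
```

Call:
jog_arm(moves=[1, 0, 0, -1.25, 0, 0, 0, 1, 0, 0, -1.25, 0, 0, 6.3, 1, -1.55, 3.1, 0, 0, 0, 0, 1, -1.55, 3.1, 0, 0, 0, 0, 1, -1.55, 3.1, 0, 0, 0, 0, 1, -1.55, 3.1, 0, 0, 0, 0, 1, -1.55, 3.1, 0, 0, 0, 0, 1, -1.55, 3.1, 0, 0, 0, 0])

```text
clock: 7.73
ee_pos: [567.9, -49.8, 27.8]
tool_rot: [3.141, -0.001, 3.116]
ft_force: [0.9, -0.6, -1.8]
finger_gap: 0.189
gripper_force: 39.8
```

```bash
python3 - <<'E'
from h import *
bot.camera("side");bot.camera("side")
c,R,t=cam("top");I=c["pixels"]
cv2.imwrite("pics/t2.png",cv2.resize(I[135:215,225:325],(800,640)[:2],interpolation=cv2.INTER_CUBIC)[:600])
np.savez("t2.npz",I=I,d=c["depth"])
E
python3 d.py 568 -51 28.5 178.5
```

```text
t 7.8833 p [568.8 -47.8  27.7] rpy [1.7992e+02 2.0000e-02 1.7886e+02] F [-0.2 -1.  -1.7] gap 0.19031203524968096 39.782626032829285
cm [ 0.07 -0.32 -0.08] turn z 0.36
```

View pics/t2.png

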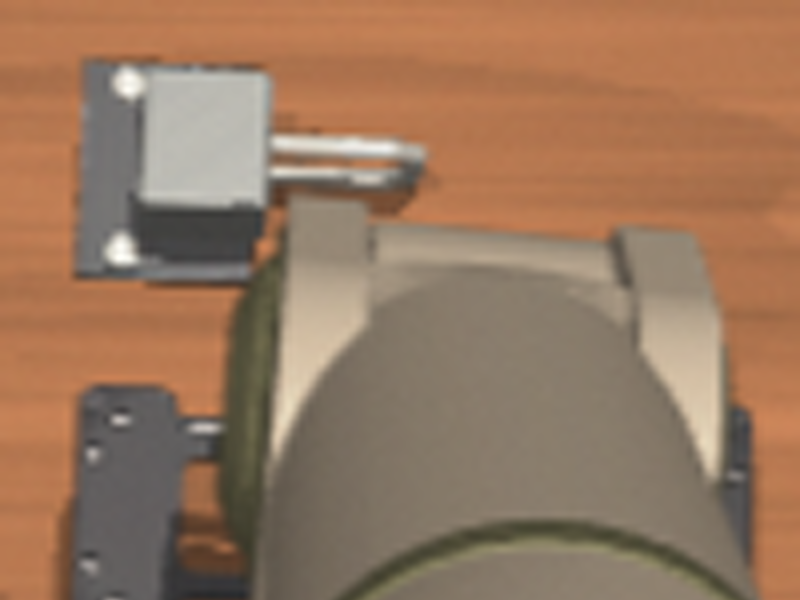

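Top view: the wrist hides the hook, and the anchor eye end is at (420,160). I'll correct y by -3 mm and check from the side.

Call:
jog_arm(moves=[1, 0, -0.3, 0, 0, 0, 0.3, 1, 0, 0, 0, 0, 0, 0, 1, 0, 0, 0, 0, 0, 0, 1, 0, 0, 0, 0, 0, 0, 1, 0, 0, 0, 0, 0, 0, 1, 0, 0, 0, 0, 0, 0, 1, 0, 0, 0, 0, 0, 0, 1, 0, 0, 0, 0, 0, 0])

```text
clock: 8.55
ee_pos: [567.6, -54.9, 28.2]
tool_rot: [3.142, 0.0, 3.11]
ft_force: [0.1, -0.8, -1.6]
finger_gap: 0.19
gripper_force: 39.8
```

```bash
python3 - <<'E'
from h import *
c,R,t=cam("side");I=c["pixels"]
cv2.imwrite("pics/s4.png",cv2.resize(I[140:240,180:300],(720,600),interpolation=cv2.INTER_CUBIC))
for n,p in dict(nose=(568.5+103,-51+15,30),bartop=(693,-49,57),barbot=(693,-49,14),ibk=(568+30,-51,33),Lside=(568+60,-51+23,35),Rside=(568+60,-51-23,35),hinge=(568+90,-51-23,35)).items():
    u,v=proj(c,R,t,p); print(n,(u-180)*6,(v-140)*6)
E
python3 d.py 568 -51 28.5 178.5
```

```text
nose 233.23921526283021 257.5527172706554
bartop 177.4902186311673 174.93461891920458
barbot 188.88858753725293 267.7333373130202
ibk 433.42466909522943 239.0991718206477
Lside 343.84882472063964 266.51343235276346
Rside 364.031646776492 195.31654742845836
hinge 287.1601985599664 190.90528797621215
t 8.6 p [567.7 -54.8  28.2] rpy [1.8000e+02 1.0000e-02 1.7822e+02] F [-0.2  0.4 -1. ] gap 0.18715841859984228 39.78250980377197
cm [-0.03  0.38 -0.03] turn z -0.28
```

View pics/s4.png

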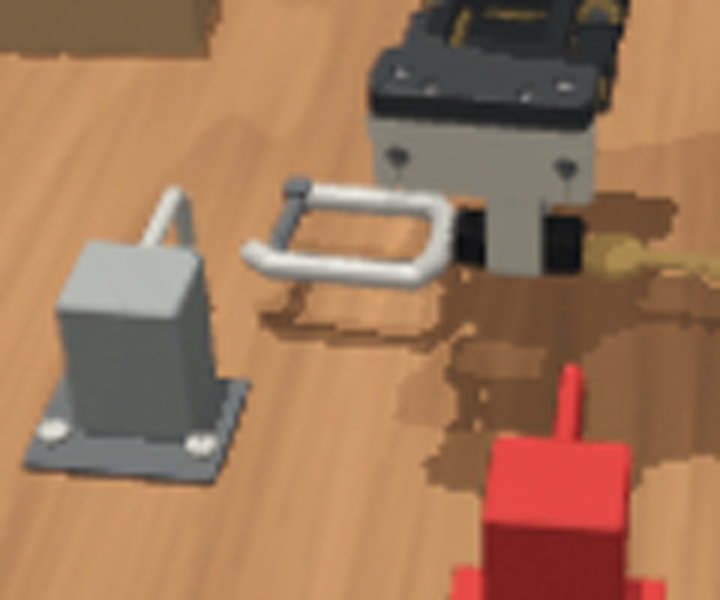

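The side crop shows the hook held level, nose (250,252), hinge (297,187), eye tip (177,187). Bar height and lateral alignment match the projection, and the hook sits about 3 mm behind the TCP. The bar would enter at hook y≈9, so I shift 7 mm left and then press on.

Call:
jog_arm(moves=[1, 0, 0.7, 0, 0, 0, 0, 1, -0.7, 0, 0, 0, 0, 0, 1, -0.7, 0, 0, 0, 0, 0, 1, -0.7, 0, 0, 0, 0, 0, 1, 0, 0, 0, 0, 0, 0, 1, 0, 0, 0, 0, 0, 0, 1, 0, 0, 0, 0, 0, 0, 1, 0, 0, 0, 0, 0, 0])

```text
clock: 9.27
ee_pos: [588.4, -48.5, 28.1]
tool_rot: [-3.142, -0.0, 3.11]
ft_force: [0.0, 0.7, -0.9]
finger_gap: 0.194
gripper_force: 39.8
```

```bash
python3 - <<'E'
from h import *
c,R,t=cam("side");I=c["pixels"]
cv2.imwrite("pics/s5.png",cv2.resize(I[150:220,190:280],(771,600),interpolation=cv2.INTER_CUBIC))
for n,p in dict(barmid=(693,-49.5,36),bartop=(693,-49,50),L=(635,-47.6-1.5+23,30),Rr=(635,-47.6-1.5-23,30),noseL=(685,-47.6-2.7+14,30)).items():
    u,v=proj(c,R,t,p); print(n,(u-190)*8.57,(v-150)*8.57)
E
python3 d.py 589 -48.2 28.2 178.2
```

```text
barmid 176.3312759955421 228.89789183871974
bartop 170.5395725422691 186.34519873069402
L 378.4344418745349 313.2795363128274
Rr 408.3720469276721 211.05786356083945
noseL 197.07432071931225 278.43488317296766
t 9.3167 p [588.4 -48.5  28.1] rpy [-1.8000e+02 -3.0000e-02  1.7822e+02] F [ 0.5 -1.6 -1.4] gap 0.18777027394118484 39.78256702423096
cm [-0.06  0.03 -0.01] turn z 0.02
```

View pics/s5.png

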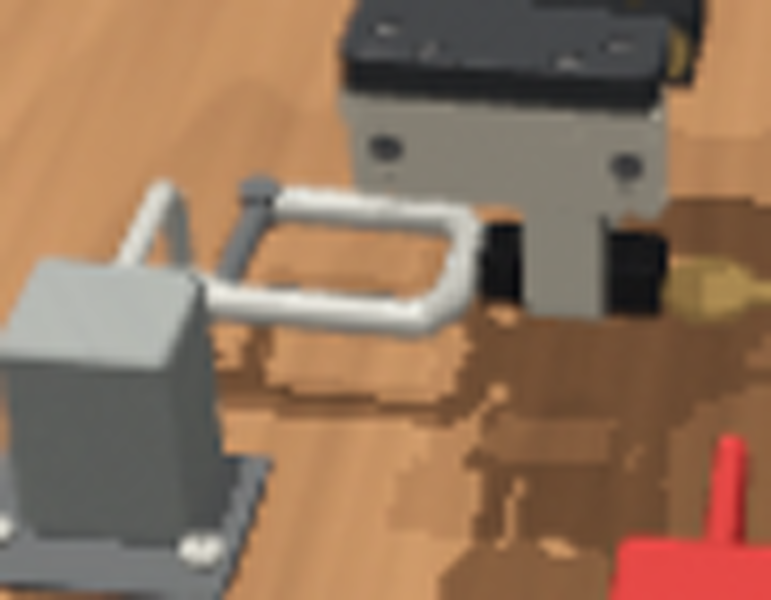

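The nose is beside the block at (205,290) and the upright bar is ahead of the gate at (178,235), both as predicted. Press on.

Call:
jog_arm(moves=[1, -0.7, 0, 0, 0, 0, 0, 1, -0.7, 0, 0, 0, 0, 0, 1, -0.7, 0, 0, 0, 0, 0, 1, -0.7, 0, 0, 0, 0, 0, 1, -0.7, 0, 0, 0, 0, 0, 1, -0.7, 0, 0, 0, 0, 0, 1, 0, 0, 0, 0, 0, 0, 1, 0, 0, 0, 0, 0, 0])

```text
clock: 9.98
ee_pos: [632.0, -50.4, 28.2]
tool_rot: [-3.141, 0.002, 3.11]
ft_force: [-0.5, -3.3, -1.2]
finger_gap: 0.192
gripper_force: 39.8
```

Call:
jog_arm(moves=[1, -0.4, 0, 0, 0, 0, 0, 1, -0.4, 0, 0, 0, 0, 0, 1, -0.4, 0, 0, 0, 0, 0, 1, -0.3, 0, 0, 0, 0, 0, 1, 0, 0, 0, 0, 0, 0, 1, 0, 0, 0, 0, 0, 0, 1, 0, 0, 0, 0, 0, 0, 1, 0, 0, 0, 0, 0, 0])

```text
clock: 10.65
ee_pos: [645.7, -49.9, 28.1]
tool_rot: [3.141, -0.0, 3.111]
ft_force: [0.1, -0.2, -1.9]
finger_gap: 0.188
gripper_force: 39.8
```

```bash
python3 d.py 653 -50.2 28.2 178.2
```

```text
t 10.65 p [645.7 -49.9  28.1] rpy [ 1.7999e+02 -1.0000e-02  1.7824e+02] F [ 0.1 -0.2 -1.9] gap 0.18750149237167565 39.782511591911316
cm [-0.73 -0.   -0.01] turn z 0.04
```

Call:
jog_arm(moves=[1, -0.3, 0, 0, 0, 0, 0, 1, -0.2, 0, 0, 0, 0, 0, 1, -0.2, 0, 0, 0, 0, 0, 1, 0, 0, 0, 0, 0, 0, 1, 0, 0, 0, 0, 0, 0, 1, 0, 0, 0, 0, 0, 0, 1, 0, 0, 0, 0, 0, 0, 1, 0, 0, 0, 0, 0, 0])

```text
clock: 11.32
ee_pos: [652.7, -50.4, 28.2]
tool_rot: [-3.142, -0.0, 3.111]
ft_force: [0.2, -0.4, -1.1]
finger_gap: 0.187
gripper_force: 39.8
```

```bash
python3 d.py 653 -50.2 28.2 178.2; python3 - <<'E'
from h import *
c,R,t=cam("side");I=c["pixels"]
a=cv2.resize(I[150:200,180:260],(800,500),interpolation=cv2.INTER_CUBIC)
cv2.imwrite("pics/s6.png",a)
E
```

```text
t 11.3167 p [652.7 -50.4  28.2] rpy [-180.     -0.    178.22] F [ 0.2 -0.4 -1.1] gap 0.1870191433200047 39.78257775306702
cm [-0.03  0.02 -0.  ] turn z 0.02
```

View pics/s6.png

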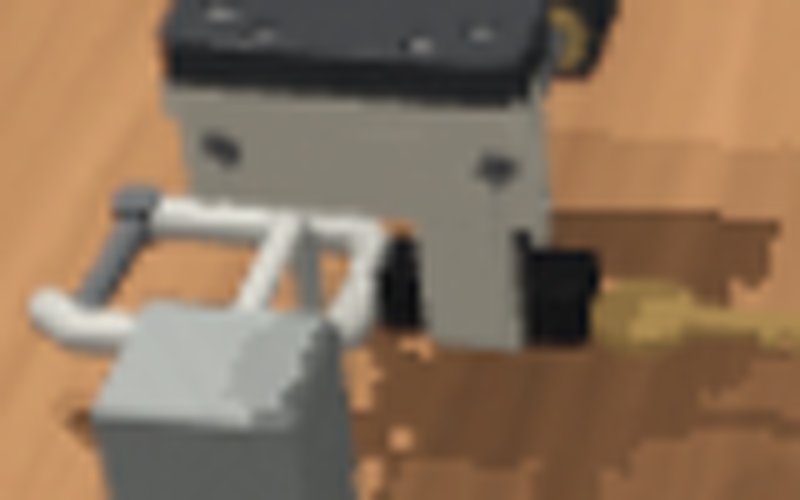

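The side crop shows the gate closed, from hinge (135,200) to nose bar (90,300), with the eye's upright bar (305,265) inside the loop. Lower it onto the eye's lower arm, back off 2 mm and release gently.

Call:
jog_arm(moves=[1, 0.2, 0, 0.2, 0, 0, 0, 1, 0, 0, 0.3, 0, 0, 0, 1, 0, 0, 0.3, 0, 0, 0, 1, 0, 0, 0.3, 0, 0, 0, 1, 0, 0, 0.2, 0, 0, 0, 1, 0, 0, 0, 0, 0, 0, 1, 0, 0, 0, 0, 0, 0, 1, 0, 0, 0, 0, 0, 0])

```text
clock: 12.03
ee_pos: [650.9, -50.3, 15.1]
tool_rot: [-3.142, 0.0, 3.111]
ft_force: [0.4, 0.1, -0.8]
finger_gap: 0.189
gripper_force: 39.8
```

```bash
python3 d.py 653 -50.2 14.5 178.2
```

```text
t 12.0333 p [650.9 -50.3  15.1] rpy [-180.      0.    178.22] F [ 0.4  0.1 -0.8] gap 0.1885355534025204 39.78257238864899
cm [-0.21  0.02  0.06] turn z 0.02
```

Call:
jog_arm(moves=[0, 0, 0, 0, 0, 0, 0, 0, 0, 0, 0, 0, 0, 0, 0, 0, 0, 0, 0, 0, 0, 0, 0, 0, 0, 0, 0, 0, 0, 0, 0, 0, 0, 0, 0, 0, 0, 0, 0, 0, 0, 0, 0, 0, 0, 0, 0, 0, 0, 0, 0, 0, 0, 0, 0, 0])

```text
clock: 12.7
ee_pos: [650.8, -50.3, 15.2]
tool_rot: [-3.142, 0.0, 3.111]
ft_force: [-0.8, -0.0, -0.6]
finger_gap: 0.5
gripper_force: 0.0
```

Call:
jog_arm(moves=[0, 0, 0, -0.5, 0, 0, 0, 0, 0, 0, -1, 0, 0, 0, 0, 0, 0, -2, 0, 0, 0, 0, 0, 0, -3, 0, 0, 0, 0, 0, 0, -3, 0, 0, 0, 0, 0, 0, -3, 0, 0, 0, 0, 0, 0, -3, 0, 0, 0, 0, 0, 0, -1, 0, 0, 0])

```text
clock: 13.37
ee_pos: [652.6, -50.6, 185.7]
tool_rot: [3.141, 0.006, 3.11]
ft_force: [-0.2, -0.1, 0.1]
finger_gap: 0.498
gripper_force: 0.0
```

Call:
jog_arm(moves=[0, 3, -2, 0, 0, 0, 0, 0, 3, -2, 0, 0, 0, 0, 0, 3, -2, 0, 0, 0, 0, 0, 3, -2, 0, 0, 0, 0, 0, 0, -3, 0, 0, 0, 0, 0, 0, -3, 0, 0, 0, 0, 0, 0, 0, 0, 0, 0, 0, 0, 0, 0, 0, 0, 0, 0])

```text
clock: 14.03
ee_pos: [526.0, -188.2, 180.5]
tool_rot: [-3.141, 0.0, 3.107]
ft_force: [-0.7, 1.3, 0.0]
finger_gap: 0.499
gripper_force: 0.0
```

```bash
python3 d.py 530 -190 180 178.2; python3 - <<'E'
from h import *
c,R,t=cam("side");a=cv2.resize(c["pixels"][140:230,170:290],(680,510),interpolation=cv2.INTER_CUBIC)[:,:]
c,R,t=cam("top");b=cv2.resize(c["pixels"][135:195,240:300],(510,510),interpolation=cv2.INTER_CUBIC)
cv2.imwrite("pics/f.png",cv2.resize(np.hstack([a,b]),(800,343)))
E
```

```text
t 14.0333 p [ 526.  -188.2  180.5] rpy [-1.7997e+02  3.0000e-02  1.7802e+02] F [-0.7  1.3  0. ] gap 0.4990783294630811 0.0
cm [-0.4  -0.16  0.05] turn z -0.18
```

View pics/f.png

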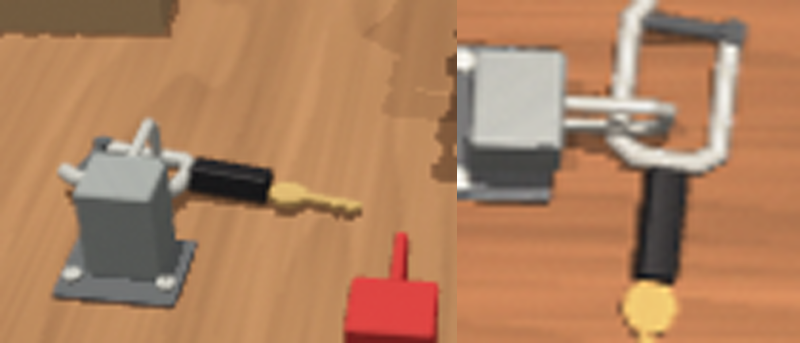

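The final views show the upright bar inside the loop (top view, right half, near (670,118)). The gate is shut from (640,18) to (738,30), the hook is at rest with its handle down, and the gripper is clear.

```bash
python3 -c "
from station import bot
print(bot.hand_in())"
```

```text
the job is handed in; nothing more can be done
None
```

The keyed snap hook is clipped onto the grey anchor's eye with its gate shut behind the bar, released and resting there; I never moved the tagged hook, and the job was handed in at about 14 s.

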